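# Swap a port bung for a gas probe

## Task

The bung is a tight press fit in the port of the loose plant chamber: grip it and rock it side to side while drawing it out, so that the chamber stays standing where it is on the bench instead of coming up with it, then put the bung in the steel tray. Take the gas probe out of the rack and put its shaft through the empty port until its flange sits fully down on the port's rim. Do not disturb the sample tube, the dishes or the potted plant.

Things in the scene. Friction and masses are not known exactly. Their poses are not given: they have to be found in the camera images.
- chamber: Clear acrylic plant chamber with seedlings, loose on rubber feet, about 1 kg. Lid 190 (x) x 240 (y) mm, top 94 mm above the bench; a thumb nut 14 mm high near each corner, a brass nipple 20 mm high at (55, -70) mm. Origin: centre of the underside, z up. Its port is at (-20, 20) mm in its frame. Pulling up on the bung with about its weight (9 to 11 N) lifts or tips it.
- port (a point): Centre of the rim of the port: grey collar 50 mm across, 10 mm proud of the lid, rim 104 mm above the bench; axes as the chamber's. Mouth 26 mm wide; 3 to 20 mm below the rim four sprung rubber lobes hold the plug by some 17 N of friction, more than the chamber weighs; rocked, the plug slips with little pull. Emptied, they close to a clear opening 16 mm wide.
- bung: Black rubber bung, 58 mm long, 45 g, upright. Origin: foot of the plug, z up. Plug 20 mm across (z 0-20 mm), in the port at the start; shoulder 29 mm in diameter (z 20-24) on the rim; round grip 24 mm in diameter (z 24-58). Rocking it 6 to 10 degrees each way about the middle of its plug, rising 2 mm a swing, walks it out; it is free once the foot is above the rim.
- probe: Gas probe, no cable, 110 mm long, 90 g: steel shaft 12 mm in diameter, round tip, 70 mm long; grey flange 32 mm in diameter (z 70-75 mm); round grey cap 26 mm in diameter (z 75-110). Origin: the tip; z along the shaft to the cap. Hangs upright by its flange in an end hole of the rack, tip 16 mm above the bench. Home in the port, its flange is on the rim, the tip 70 mm below.
- rack: White plastic rack fixed to the bench, 150 (x) x 58 (y) mm, top 86 mm above the bench; three 14 mm holes in a row along x at -50, 0 and 50 mm: the probe in one end hole, the sample tube in the other (which is which varies). Origin: centre of its underside.
- tray: Shallow stainless steel tray, 150 (x) x 110 (y) x 20 mm high, wall and floor 3 mm thick, loose, 0.45 kg. Origin: centre of its underside.
- tube: Bystander: glass sample tube with a white cap 19 mm in diameter, in the other end hole of the rack, its cap from 86 to 104 mm above the bench. Origin: its rounded bottom end, z up.
- dishes: Bystander: stack of three clear culture dishes, 90 mm in diameter, 45 mm high. Origin: centre of its underside.
- pot: Bystander: small clay pot with a seedling, 72 mm in diameter, about 130 mm high with its leaves. Origin: centre of its underside.
Things that resemble listed ones, but are neither listed nor needed, are in the scene too. There is more than one size of the bung; the job needs the smallest.

How it is judged:
By the outcome, as a careful person would: the job done as asked, in the order asked, and still so for the second after the job is handed in, with the robot touching nothing.
It also fails if it takes over 72 s, if anything falls off the work surface, if the arm or the gripper's body presses on something with over 40 N, if the wrist force passes 120 N, or if a joint passes its speed limit or range.

## Robot

A 6-joint arm with a two-finger parallel gripper is mounted at the origin on the work surface. World frame = base frame: x ahead of the robot, y to its left, z up, the work surface at z = 0. Lengths are in m, angles in degrees, forces in N, time in s.
With the tool pointing down it reaches from about 0.35 to 0.875 m from the base axis. Payload 4.2 kg.
Tool frame: the origin (TCP) lies midway between the tips of the shut fingers; the grasp point (between the pads) lies 19 mm behind it; x points along the fingers, y is the direction in which the jaws open and shut, and the axes are right-handed (so a half turn about x gives the same grasp; the last joint's range is limited). The gripper opens to 87 mm and grips with 3 to 60 N. Pads are 19 mm wide; open, the fingers measure 117 mm over their backs; the gripper's body (75 mm by 190 mm) begins 51 mm behind the grasp point.
Start: joints at [90.905, 22.042, 0.453, 0, -68.411, -14.817], TCP at [0.15, 0.607, 0.223] pointing down, gripper open.
Joint ranges: [-179.83, 179.83], [-69.29, 118.12], [-61.27, 80.66], [-181.25, 117.63], [-171.15, -9.14], [-177.46, 177.46]. Speed limits (degrees/s): [159.86, 159.86, 180, 180, 180, 180].

## Interface

Orientations are given as a 3x3 rotation matrix whose columns are the frame's x, y, z axes.
In Python, from station import r gives the robot as it stands.
- The arm moves only by the tool play_rows, never from a script. Its argument "plan" is a list that holds one entry, the list of rows, each a list of 6 numbers: the shift along the tool's x, y, z in cm, then the turn, a rotation vector about the tool's x, y, z in units of 10 degrees (1.0 is 10 degrees). A call has 1 to 5 rows; each row is the pose to reach, as a shift and turn from the pose commanded when the call began, along the tool's axes at that moment; what a row does not reach only later rows make up. A row lasts 1/8 s, in which the tool goes at most 62.5 mm and 10.7 degrees, less where a joint would pass 70% of its speed; a pose out of reach is approached as far as the arm can. A call with a gripper value outside its range is refused whole. "hand" is the opening, from 0 (shut) to 1 (fully open), set as the call begins (left out, the last holds). The fingers move at their own pace and stop on an object; the grip force is fixed at half the most. Time passes only in rows, so rows that repeat a pose let the fingers close. It gives the time, the measured TCP pose, the force and the opening at its end, in the units of the state.
- r.sense(): the state, without advancing time (a new reading comes with each control period).
- r.capture(name): name is "side" or "top"; returns (picture, depth): 480x640x3 uint8, blue, green, red; 480x640 float32, m along the optical axis (not along the pixel's ray), 0 where there is no reading.
- r.get_calibration(name): a dict with "vfov" (degrees; the focal length in pixels is half the picture's height over the tangent of half this angle, whatever the lens; pixels are square), "cx", "cy" (the principal point, pixels), "rvec" (rotation vector, rad) and "tvec" (3), from world to camera coordinates, as OpenCV has them. Camera axes: x right, y down, z forward; pixel columns grow to the right and rows downward; lengths in m; the calibration is good to about 2 mm. A picture is of the moment at which its call begins. get_calibration takes no time and is no camera call.
- r.finish_job(): hands the job in, once; it reports no verdict.
The state is a dict: "time_s": time; "joints": joint angles; "joint_velocities": joint speeds; "effort": joint torques, N m; "tcp_pos": TCP position; "ee_rot": TCP orientation; "wrist_force": force on the tool from outside, world axes, zero at the start; "moment": the same for the moment, N m; "gripper_width": opening from 0.0 (shut) to 1.0 (fully open).
Only numpy, scipy, OpenCV 4.12 (cv2) and the standard library are available. Lean on these libraries where they do the work, as an engineer would, in place of code of your own. Each camera call takes 0.05 s, during which the arm holds its last target.

## Working session

There is one attempt and no reset: what is moved stays moved. The work goes in short steps, Python scripts to look and compute and a tool call to move; the robot and the scene stay as the last step left them, time stands still between calls to the robot, and variables do not carry over. Pictures are saved under pics/ and viewed, and the job is handed in when it is done.

Besides the shell and the picture viewer there is one more tool, called after "Emit:" in YAML: its name, and indented under it one key for each argument. play_rows: Moves the arm, as the interface text tells. Its arguments: {"type":"object","properties":{"plan":{"type":"array","items":{"type":"array","items":{"type":"array","items":{"type":"number"}}}},"hand":{"type":"number"}},"required":["plan"]}

```bash
ls; mkdir -p pics; python3 - <<'E'
from station import r
import cv2,numpy as np
print(r.sense())
for n in("side","top"):
    p,d=r.capture(n); cv2.imwrite(f"pics/{n}0.png",p); np.savez(f"{n}0.npz",p=p,d=d)
    print(n,r.get_calibration(n),(d>0).mean())
E
```

```text
pics
{'time_s': 0.0, 'joints': array([ 9.09062172e+01,  2.20905251e+01,  3.80260174e-01, -2.92586720e-02,
       -6.84107923e+01, -1.48164375e+01]), 'joint_velocities': array([-0.01085029,  0.05842331, -0.01806056,  0.09222703, -0.10096785,
        0.0021866 ]), 'effort': array([-7.60538956e-05, -3.90659881e+01,  1.87401474e+01,  4.21971560e+00,
        1.10499712e-02, -1.87554238e-04]), 'tcp_pos': array([0.15008735, 0.60609458, 0.22146467]), 'ee_rot': array([[-4.41360144e-04, -2.40583586e-01, -9.70628324e-01],
       [-2.12004584e-03, -9.70626012e-01,  2.40583977e-01],
       [-9.99997655e-01,  2.16396072e-03, -8.16525940e-05]]), 'wrist_force': array([-0.47037209,  0.29363694,  0.40586063]), 'moment': array([0.05450883, 0.02921317, 0.00704097]), 'gripper_width': 1.0042600861359994}
side {'vfov': 49.341703931714235, 'cx': 322.79540066770215, 'cy': 244.43008698868027, 'rvec': array([ 1.98344412, -0.77854172,  0.4550081 ]), 'tvec': array([-0.42155253,  0.26436029,  0.66955354])} 0.9960611979166667
top {'vfov': 48.82829766291442, 'cx': 316.3348850382413, 'cy': 237.87711639492323, 'rvec': array([ 2.1018718 , -2.15088585,  0.16027901]), 'tvec': array([0.03599739, 0.55840135, 1.11203729])} 0.995771484375
```

View pics/side0.png

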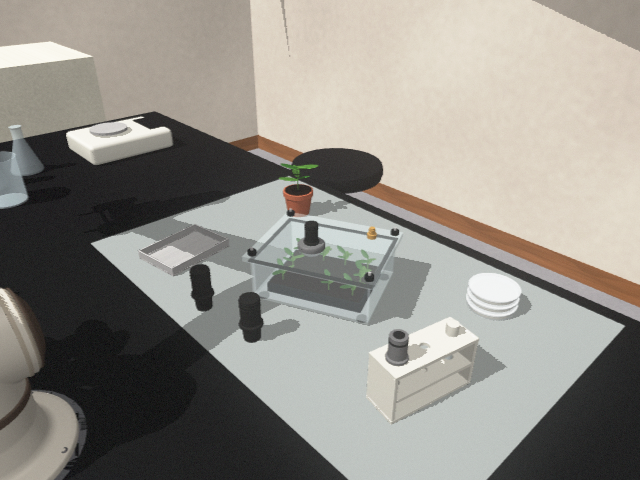

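View pics/top0.png

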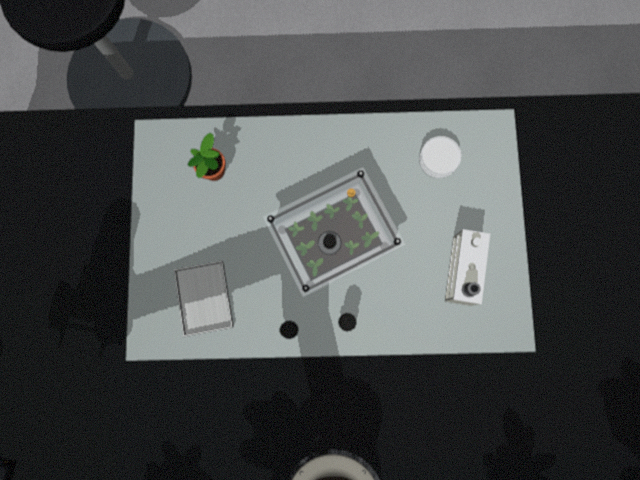

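The side view shows the chamber with the bung at (311,235), the tray at (185,248), two larger decoy bungs at (202,287) and (250,317), and the rack with the probe at its near end (398,347). In the top view the port is at (330,242), the probe at (471,289), the tray at (205,298) and the tube at (476,240). I'll measure these next.

```bash
cat > h.py <<'E'
import numpy as np,cv2
from station import r
def cam(n):
    c=r.get_calibration(n); f=240/np.tan(np.radians(c['vfov'])/2)
    K=np.array([[f,0,c['cx']],[0,f,c['cy']],[0,0,1]]); R=cv2.Rodrigues(np.array(c['rvec']))[0]; return K,R,np.array(c['tvec']).ravel()
def plane(n,uv,z):
    K,R,t=cam(n); o=-R.T@t; d=R.T@np.linalg.inv(K)@np.array([uv[0],uv[1],1.]); return o+d*(z-o[2])/d[2]
def proj(n,X):
    K,R,t=cam(n); p=K@(R@np.array(X)+t); return p[:2]/p[2]
def tri(u1,u2):
    P=[cam(n)[0]@np.c_[cam(n)[1],cam(n)[2]] for n in("side","top")]
    X=cv2.triangulatePoints(P[0],P[1],np.array(u1,float).reshape(2,1),np.array(u2,float).reshape(2,1)); return (X[:3]/X[3]).ravel()
def pts(n,d):
    K,R,t=cam(n); v,u=np.mgrid[:480,:640]; P=np.stack([(u-K[0,2])*d/K[0,0],(v-K[1,2])*d/K[0,0],d],-1); return (P-t)@R
E
python3 - <<'E'
from h import *
for n in("side","top"):
    print(n,"cam",-cam(n)[1].T@cam(n)[2], "base px",proj(n,[0,0,0]), "tcp",proj(n,[.15,.606,.22]))
a=np.load("top0.npz");b=np.load("side0.npz")
T=a['p'];S=b['p']
def crop(im,x0,y0,x1,y1,s,name): cv2.imwrite("pics/"+name,cv2.resize(im[y0:y1,x0:x1],None,fx=s,fy=s,interpolation=cv2.INTER_CUBIC))
crop(T,260,160,410,300,5,"t_ch.png"); crop(T,430,215,510,315,6,"t_rk.png"); crop(S,240,200,410,330,4,"s_ch.png"); crop(S,360,310,490,420,5,"s_rk.png"); crop(T,165,250,245,345,6,"t_tr.png")
for k in [(270,218),(361,173),(397,241),(306,288)]: print("nut",plane("top",k,.108))
E
```

```text
side cam [ 0.00152678 -0.61151373  0.56740062] base px [ -6.17024716 450.72811618] tcp [-44.82106186 142.23178123]
top cam [0.36605054 0.00601489 1.18983429] base px [333.45022825 503.3749812 ] tcp [-12.07869831 459.08364096]
nut [0.5933356  0.11822109 0.108     ]
nut [ 0.68562415 -0.07527128  0.108     ]
nut [ 0.53813576 -0.1443918   0.108     ]
nut [0.44546616 0.04555416 0.108     ]
```

View pics/t_ch.png

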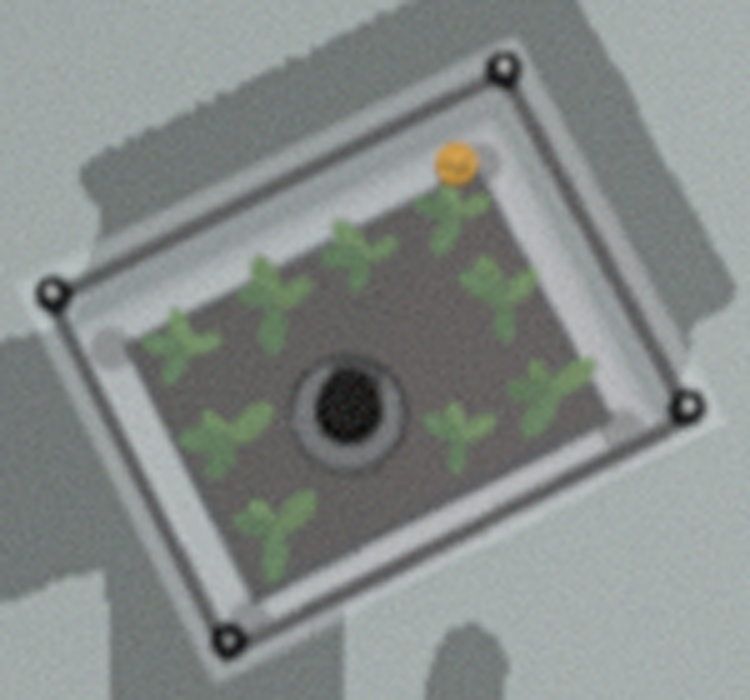

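View pics/t_rk.png

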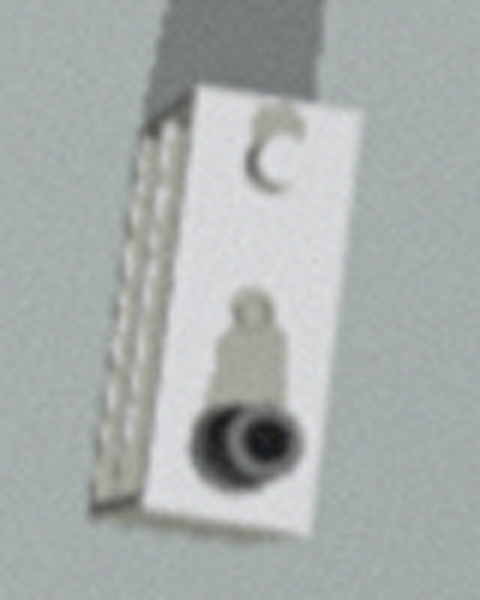

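View pics/s_ch.png

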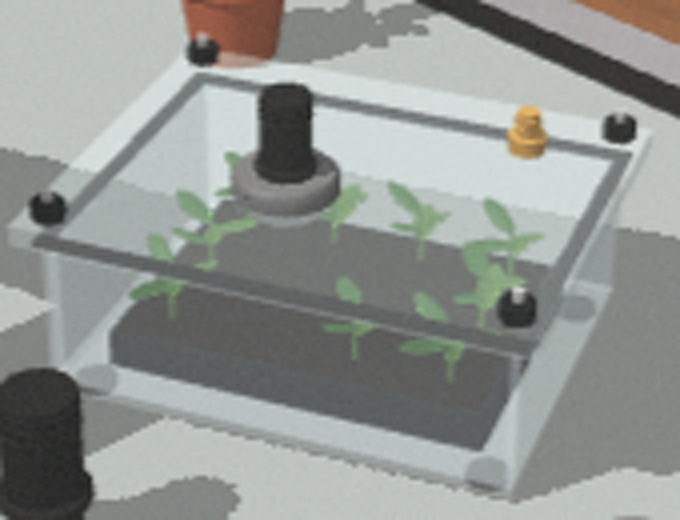

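View pics/s_rk.png

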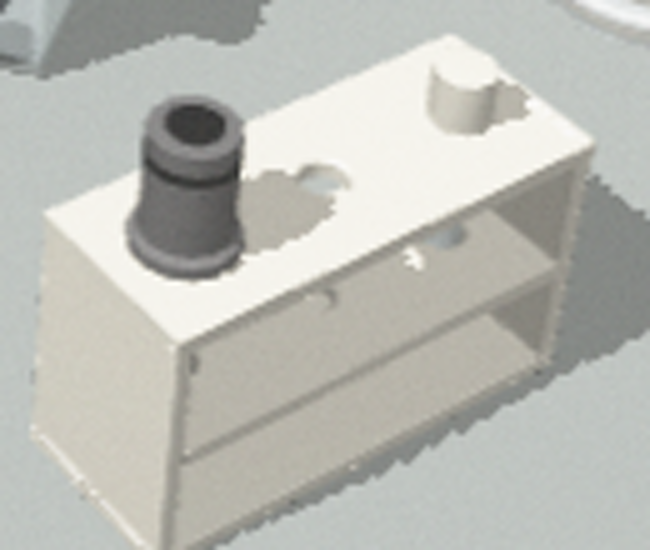

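View pics/t_tr.png

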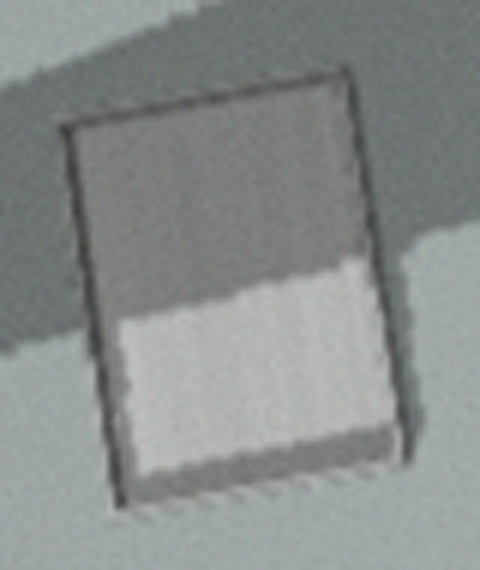

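```bash
python3 - <<'E'
from h import *
T=np.load("top0.npz")['p'];S=np.load("side0.npz")['p']
def blobs(im,x0,y0,x1,y1,lo,hi,mn=10):
    g=cv2.GaussianBlur(im,(3,3),0)[y0:y1,x0:x1].max(2); m=((g>=lo)&(g<=hi)).astype(np.uint8)
    n,l,s,c=cv2.connectedComponentsWithStats(m)
    for i in range(1,n):
        if s[i,4]>=mn: print("  ",c[i]+[x0,y0],s[i]+[x0,y0,0,0,0])
for nm,a in {"top bung":(T,315,225,345,258,0,45),"side bung":(S,295,212,330,255,0,60),"side probe":(S,380,322,415,368,0,130),"top probe":(T,458,275,485,300,0,150),"topprobe hole":(T,458,275,485,300,0,60)}.items(): print(nm);blobs(*a)
for c in [(270,218),(361,173),(397,241),(306,288)]: print("nut");blobs(T,c[0]-6,c[1]-6,c[0]+7,c[1]+7,0,70,5)
# edge profiles
print(T[242,318:344].max(1)); print(T[228:258,330].max(1))
print(S[232,298:326].max(1)); print(S[216:252,311].max(1))
print("probe side", S[340,384:414].max(1)); print(S[326:368,398].max(1))
for n in("top","side"):
  for X in ([.539,-.0045,.104],[.539,-.0045,.142]): print(n,proj(n,X))
E
```

```text
top bung
   [329.2601626  240.91056911] [324 234  12  14 123]
side bung
   [311.20731707 233.4796748 ] [305 222  14  23 246]
side probe
   [398.56637168 334.56637168] [392 330  14  10 113]
   [397.9228972  350.79205607] [387 337  22  28 428]
top probe
   [470.19282511 288.60089686] [462 281  18  16 223]
topprobe hole
   [465.73913043 287.86956522] [464 284   4   9  23]
   [474.06060606 287.87878788] [471 285   7   7  33]
nut
   [271.5 219.5] [269 217   5   6  14]
nut
   [360.   175.25] [358 173   5   5  16]
nut
   [395.35714286 242.14285714] [394 239   5   6  14]
nut
   [305.25925926 287.55555556] [303 285   6   6  27]
[ 91 113 127 117 113  54  18  29  41  34  33  29  26  36  30  34  18  33
  78 115 126 114  95  81  95  99]
[ 96  96  90  76  77  63  40  36  35  30  29  37  36  29  26  26  33  32
  23  25  63  98 118 122 114 103  88  89  95 103]
[219 217 220 219 218 217 162  82  56  50  56  52  52  50  52  50  47  50
  47  71 193 218 218 217 218 218 219 219]
[219 220 221 218 171  58  60  53  60  59  58  50  55  53  54  56  50  48
  53  51  49  50  52  48  49  54  51  58  57  61 132 140 141 132 119 111]
probe side [197 197 197 197 132  98 107 111 113 120 139 143 139 139 144 143 141 139
 142 139 139 127  97  85 152 234 245 245 245 245]
[199 195 196 151 132  61  64  58  61  63  57  61  67 124 144 138 103 110
 107  91  61  71 107 108 106 107 105 107 105 105 103 100 102 102 102 110
 154 150 110 111 196 245]
top [329.31261044 242.52633233]
top [329.4187635  239.54618877]
side [309.37111698 240.53045656]
side [309.20832562 221.67933175]
```

```bash
python3 - <<'E'
from h import *
for n in("top","side"):
    z=np.load(n+"0.npz"); P=pts(n,z['d'])
    for nm,ux in {"top":[("lid?",300,200),("bung",330,241),("rack",480,270),("tube",476,240),("probe",474,288),("bench",200,180),("tray",205,300)],"side":[("bung",311,226),("probe",398,333),("rackt",430,345),("bench",150,240)]}[n]if 0 else []: pass
    q={"top":[("bung",330,241),("rack",480,270),("tube",476,240),("probe",474,288),("bench",250,180),("tray",205,300)],"side":[("bung",311,226),("probe",398,333),("rackt",430,345),("bench",150,280)]}[n]
    for nm,u,v in q: print(n,nm,P[v-1:v+2,u-1:u+2].reshape(-1,3).mean(0).round(4))
E
```

```text
top bung [ 0.5361 -0.0056  0.1416]
top rack [ 0.4763 -0.3173  0.0851]
top tube [ 0.5368 -0.3079  0.1047]
top probe [ 0.4364 -0.2906  0.1266]
top bench [0.7073 0.1753 0.0011]
top tray [0.4316 0.2767 0.0013]
side bung [ 0.5337 -0.0151  0.1395]
side probe [ 0.4379 -0.2916  0.1249]
side rackt [ 0.4916 -0.3083  0.0835]
side bench [ 0.3321  0.2275 -0.0018]
```

Emit:
play_rows:
  plan:
    - [[0,50,-52.6,0,0,0],[0,50,-52.6,0,0,0],[0,50,-52.6,0,0,0],[0,50,-52.6,0,0,0],[0,50,-52.6,0,0,0]]

```text
time_s: 0.72
tcp_pos: [0.3189, 0.3412, 0.2224]
ee_rot: [[-0.0, -0.24, -0.971], [-0.0, -0.971, 0.24], [-1.0, 0.0, 0.0]]
wrist_force: [-0.6, 0.1, -0.0]
gripper_width: 0.996
```

Emit:
play_rows:
  plan:
    - [[0,28.3,-29.8,0,0,0],[0,28.3,-29.8,0,0,0],[0,28.3,-29.8,0,0,0],[0,28.3,-29.8,0,0,0],[0,28.3,-29.8,0,0,0]]

```text
time_s: 1.35
tcp_pos: [0.4872, 0.0779, 0.2225]
ee_rot: [[0.0, -0.24, -0.971], [0.0, -0.971, 0.24], [-1.0, -0.0, 0.0]]
wrist_force: [0.2, 0.6, 0.2]
gripper_width: 1.003
```

```bash
cat >> h.py <<'E'
def go(x,y,z):
    s=r.sense(); d=s['ee_rot'].T@(np.array([x,y,z])-s['tcp_pos']); print("t",round(s['time_s'],2),"tcp",s['tcp_pos'].round(4),"F",s['wrist_force'].round(1),"w",round(s['gripper_width'],3),"shift cm",(d*100).round(2))
E
python3 - <<'E'
from h import *
go(.54,-.005,.16)
a=np.load("top0.npz");P=pts("top",a['d'])
# rack top points
m=(abs(P[...,2]-.0855)<.004)&(P[...,1]<-.23)&(P[...,1]>-.36)&(a['p'].min(2)>170)
X=P[m][:,:2].astype(np.float32); print("rack",cv2.minAreaRect(X*1000),len(X))
# tray by image corners at rim z=.02
c=[(165+u/6,250+v/6) for u,v in((66,126),(347,70),(405,460),(122,503))]
C=np.array([plane("top",k,.02) for k in c]); print("tray",C.round(4),C.mean(0))
# probe cap
m=(P[...,2]>.115)&(P[...,1]<-.23)&(P[...,1]>-.36); print("probe cap",P[m].mean(0),m.sum(),P[m].min(0),P[m].max(0))
m=(P[...,2]>.095)&(P[...,2]<.112)&(P[...,1]<-.27)&(P[...,0]>.5)&(P[...,1]>-.36); print("tube cap",P[m].mean(0),m.sum())
m=(P[...,2]>.133)&(P[...,1]>-.03)&(P[...,1]<.03)&(P[...,0]>.5)&(P[...,0]<.58);print("bung top",P[m].mean(0),m.sum(),P[m].min(0),P[m].max(0))
E
```

```text
t 1.35 tcp [0.4872 0.0779 0.2225] F [0.2 0.6 0.2] w 1.003 shift cm [ 6.25  6.78 -7.12]
rack ((486.0849609375, -300.62127685546875), (59.179405212402344, 150.04286193847656), 79.1861572265625) 1363
tray [[0.4964 0.3383 0.02  ]
 [0.5149 0.2336 0.02  ]
 [0.3711 0.2112 0.02  ]
 [0.3579 0.3146 0.02  ]] [0.43509076 0.2744321  0.02      ]
probe cap [ 0.43666647 -0.28957164  0.12493469] 149 [ 0.4244811  -0.30332693  0.11505231] [ 0.44890521 -0.27749105  0.13051799]
tube cap [ 0.53461366 -0.30958599  0.10331686] 72
bung top [ 0.54001542 -0.00447446  0.14081351] 123 [ 0.5284327  -0.01591734  0.1335224 ] [0.5531257  0.00649972 0.14700748]
```

Emit:
play_rows:
  plan:
    - [[0,6.8,-7.1,0,0,0],[4,6.8,-7.1,0,0,0],[4.5,6.8,-7.1,0,0,0],[4.5,6.8,-7.1,0,0,0]]

```text
time_s: 1.85
tcp_pos: [0.5388, -0.0033, 0.1771]
ee_rot: [[-0.001, -0.24, -0.971], [-0.001, -0.971, 0.24], [-1.0, 0.001, 0.001]]
wrist_force: [0.2, -0.3, 0.3]
gripper_width: 0.999
```

```bash
python3 - <<'E'
from h import *
go(.54,-.005,.114)
for n,b in(("side",(240,130,400,270)),("top",(270,180,390,300))):
    p,d=r.capture(n); np.savez(f"{n}1.npz",p=p,d=d); x0,y0,x1,y1=b
    cv2.imwrite(f"pics/{n}1.png",cv2.resize(p[y0:y1,x0:x1],None,fx=4.2,fy=4.2,interpolation=cv2.INTER_CUBIC))
go(.54,-.005,.114)
s=r.sense()
for n in("side","top"): print(n,proj(n,s['tcp_pos']))
E
```

```text
t 1.85 tcp [ 0.5388 -0.0033  0.1771] F [ 0.2 -0.3  0.3] w 0.999 shift cm [ 6.31  0.13 -0.17]
t 1.95 tcp [ 0.5394 -0.0023  0.1786] F [-0.1  0.4  0.2] w 1.0 shift cm [ 6.46  0.25 -0.11]
side [308.38880506 202.27081645]
top [328.40576963 236.27945401]
```

View pics/side1.png

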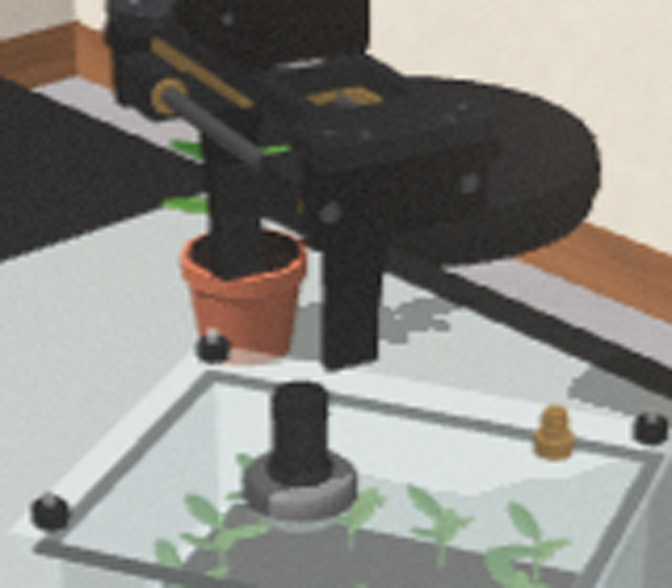

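View pics/top1.png

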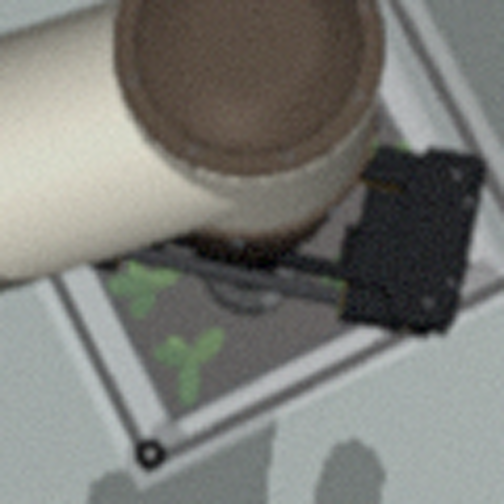

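Emit:
play_rows:
  plan:
    - [[2,0.2,-0.1,0,0,0],[4.5,0.2,-0.1,0,0,0],[6.2,0.2,-0.1,0,0,0],[6.4,0.2,-0.1,0,0,0],[6.4,0.2,-0.1,0,0,0]]

```text
time_s: 2.58
tcp_pos: [0.5403, -0.0046, 0.1148]
ee_rot: [[0.002, -0.239, -0.971], [0.0, -0.971, 0.239], [-1.0, -0.001, -0.002]]
wrist_force: [0.7, -0.2, 0.2]
gripper_width: 0.999
```

```bash
python3 - <<'E'
from h import *
go(.54,-.0045,.114)
p,d=r.capture("side"); x0,y0,x1,y1=(240,130,400,270)
cv2.imwrite(f"pics/side2.png",cv2.resize(p[y0:y1,x0:x1],None,fx=4.2,fy=4.2,interpolation=cv2.INTER_CUBIC))
go(.54,-.0045,.114)
E
```

```text
t 2.58 tcp [ 0.5403 -0.0046  0.1148] F [ 0.7 -0.2  0.2] w 0.999 shift cm [ 0.08 -0.01  0.03]
t 2.62 tcp [ 0.5404 -0.0047  0.115 ] F [ 0.6 -0.6  0.1] w 0.995 shift cm [ 0.1  -0.01  0.05]
```

View pics/side2.png

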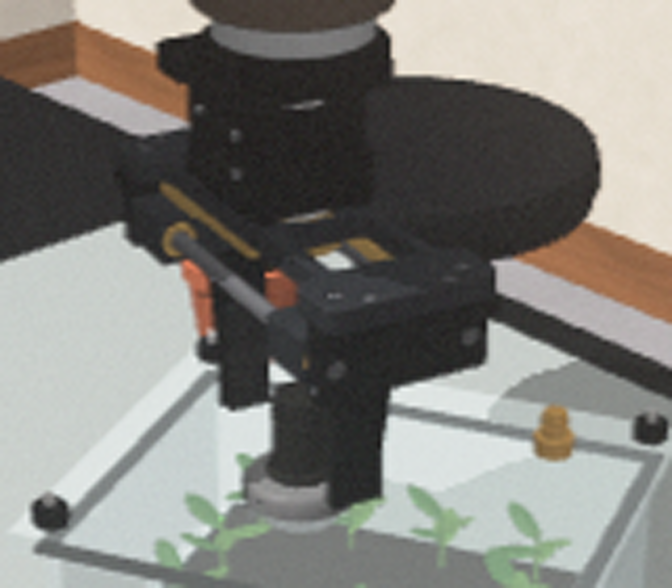

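The fingers straddle the bung (grip at about (311,233) in full-image pixels) and look centred, so I'll close.

Emit:
play_rows:
  plan:
    - [[0,0,0,0,0,0],[0,0,0,0,0,0],[0,0,0,0,0,0],[0,0,0,0,0,0],[0,0,0,0,0,0]]
  hand: 0

```text
time_s: 3.25
tcp_pos: [0.5396, -0.0055, 0.1135]
ee_rot: [[-0.0, -0.241, -0.971], [-0.0, -0.971, 0.241], [-1.0, 0.0, 0.0]]
wrist_force: [-0.9, 0.3, -0.6]
gripper_width: 0.516
```

Emit:
play_rows:
  plan:
    - [[0,0,0,0,0,0],[0,0,0,0,0,0],[0,0,0,0,0,0],[0,0,0,0,0,0],[0,0,0,0,0,0]]

```text
time_s: 3.88
tcp_pos: [0.5396, -0.0053, 0.1135]
ee_rot: [[0.0, -0.24, -0.971], [0.0, -0.971, 0.24], [-1.0, -0.0, -0.0]]
wrist_force: [0.4, -0.3, -0.5]
gripper_width: 0.266
```

Emit:
play_rows:
  plan:
    - [[0.0,-0.28,0,0,0,0.8],[-0.08,-0.28,0,0,0,0.8],[-0.1,0.05,0,0,0,-0.15],[-0.18,0.28,0,0,0,-0.8],[-0.28,0.28,0,0,0,-0.8]]

```text
time_s: 4.5
tcp_pos: [0.5381, -0.0094, 0.1155]
ee_rot: [[0.032, -0.242, -0.97], [0.136, -0.96, 0.245], [-0.99, -0.14, 0.002]]
wrist_force: [0.9, 0.5, -7.6]
gripper_width: 0.265
```

```bash
cat > look.py <<'E'
from h import *
import sys
n=sys.argv[1]; name=sys.argv[2]; x0,y0,x1,y1=map(int,sys.argv[3:7])
p,d=r.capture(n); np.savez(name+".npz",p=p,d=d); f=min(700/(x1-x0),560/(y1-y0))
cv2.imwrite(f"pics/{name}.png",cv2.resize(p[y0:y1,x0:x1],None,fx=f,fy=f,interpolation=cv2.INTER_CUBIC))
s=r.sense(); print(s['time_s'],s['tcp_pos'].round(4),s['wrist_force'].round(1),round(s['gripper_width'],3))
E
python3 look.py side side3 240 170 400 310
```

```text
4.55 [ 0.5382 -0.0092  0.1155] [-0.1 -2.  -4.2] 0.263
```

View pics/side3.png

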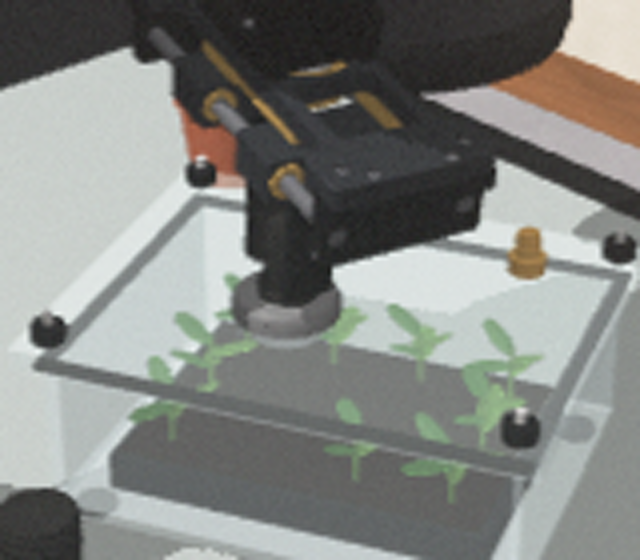

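The chamber is still standing with its nuts where they were, and the gripper is tilted with the bung in hand. I'll keep rocking.

Emit:
play_rows:
  plan:
    - [[-0.02,-0.28,0,0,0,0.8],[0.0,-0.55,0,0,0,1.6],[-0.08,-0.56,0,0,0,1.6],[-0.12,-0.3,0,0,0,0.8],[-0.18,-0.02,0,0,0,0]]

```text
time_s: 5.18
tcp_pos: [0.5383, -0.0071, 0.1175]
ee_rot: [[0.034, -0.237, -0.971], [0.141, -0.961, 0.239], [-0.989, -0.145, 0.0]]
wrist_force: [-0.9, -1.4, -9.0]
gripper_width: 0.265
```

Emit:
play_rows:
  plan:
    - [[0.02,-0.28,0,0,0,0.8],[0.0,-0.55,0,0,0,1.6],[0.0,-0.55,0,0,0,1.6],[-0.08,-0.29,0,0,0,0.8],[-0.13,-0.02,0,0,0,0]]

```text
time_s: 5.8
tcp_pos: [0.5385, -0.0071, 0.1191]
ee_rot: [[0.036, -0.237, -0.971], [0.143, -0.96, 0.239], [-0.989, -0.148, -0.001]]
wrist_force: [-0.6, -1.3, -9.0]
gripper_width: 0.266
```

```bash
python3 look.py side side4 240 170 400 310
```

```text
5.85 [ 0.5385 -0.0087  0.1196] [-0.5  2.9 -5.1] 0.267
```

View pics/side4.png

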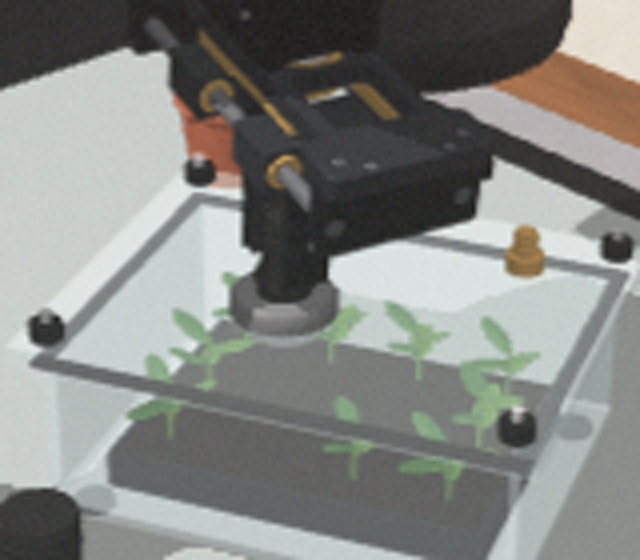

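```bash
cat > shift.py <<'E'
from h import *
import sys
A=cv2.cvtColor(np.load("side0.npz")['p'],6).astype(np.float32)
def sh(f):
    B=cv2.cvtColor(np.load(f)['p'],6).astype(np.float32)
    for nm,(u,v) in {"nutL":(252,252),"nutR":(369,277),"nutFR":(395,232),"nip":(372,232),"nutFL":(291,213),"potbg":(297,200),"footL":(264,294),"footR":(362,317),"rack":(380,400)}.items():
        a=cv2.resize(A[v-9:v+10,u-9:u+10],None,fx=8,fy=8,interpolation=cv2.INTER_CUBIC); b=cv2.resize(B[v-14:v+15,u-14:u+15],None,fx=8,fy=8,interpolation=cv2.INTER_CUBIC)
        m=cv2.matchTemplate(b,a,cv2.TM_CCOEFF_NORMED); _,mx,_,l=cv2.minMaxLoc(m); print(f,nm,(l[0]-40)/8,(l[1]-40)/8,round(mx,2))
for f in sys.argv[1:]: sh(f)
E
python3 shift.py side3.npz side4.npz
```

```text
side3.npz nutL 0.125 0.625 0.93
side3.npz nutR 0.5 0.125 0.98
side3.npz nutFR -0.125 0.0 0.88
side3.npz nip -0.375 0.0 0.92
side3.npz nutFL -0.375 0.375 0.98
side3.npz potbg -5.0 0.625 0.49
side3.npz footL 0.125 0.375 0.98
side3.npz footR 0.5 0.25 0.98
side3.npz rack 0.0 0.0 0.96
side4.npz nutL -0.375 0.125 0.93
side4.npz nutR -0.25 -0.25 0.99
side4.npz nutFR -0.75 -0.25 0.88
side4.npz nip -0.875 -0.25 0.92
side4.npz nutFL -0.75 0.0 0.98
side4.npz potbg -5.0 0.875 0.5
side4.npz footL -0.25 0.0 0.98
side4.npz footR -0.25 -0.25 0.98
side4.npz rack 0.0 0.0 0.95
```

```bash
python3 - <<'E'
import numpy as np,cv2
for n in("side0","side3","side4"):
    p=np.load(n+".npz")['p'][222:262,290:334]
    cv2.imwrite(f"pics/z_{n}.png",cv2.convertScaleAbs(cv2.resize(p,None,fx=8,fy=8,interpolation=cv2.INTER_CUBIC),alpha=1.8))
a=[cv2.imread(f"pics/z_{n}.png") for n in("side0","side4")]; cv2.imwrite("pics/zz1.png",np.hstack(a))
E
```

```text
(no output)
```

View pics/zz1.png

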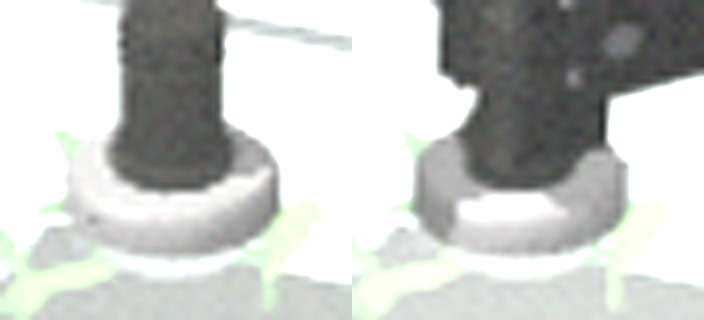

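Emit:
play_rows:
  plan:
    - [[0.02,-0.28,0,0,0,0.8],[0.0,-0.55,0,0,0,1.6],[0.0,-0.28,0,0,0,0.8],[0.0,-0.28,0,0,0,0.8]]

```text
time_s: 6.35
tcp_pos: [0.5392, -0.005, 0.1197]
ee_rot: [[0.002, -0.243, -0.97], [0.005, -0.97, 0.243], [-1.0, -0.006, -0.0]]
wrist_force: [-1.7, 3.3, -5.2]
gripper_width: 0.27
```

```bash
python3 look.py side side5 240 170 400 310; python3 shift.py side5.npz | grep -v potbg;  python3 - <<'E'
import numpy as np,cv2
for n in("side0","side5"):
    p=np.load(n+".npz")['p'][222:262,290:334]
    cv2.imwrite(f"pics/z_{n}.png",cv2.convertScaleAbs(cv2.resize(p,None,fx=8,fy=8,interpolation=cv2.INTER_CUBIC),alpha=1.8))
a=[cv2.imread(f"pics/z_{n}.png") for n in("side0","side5")]; cv2.imwrite("pics/zz2.png",np.hstack(a))
E
```

```text
6.4 [ 0.5393 -0.005   0.1197] [-1.4  3.  -4.1] 0.266
side5.npz nutL -0.125 0.375 0.93
side5.npz nutR 0.125 -0.125 0.98
side5.npz nutFR -0.5 -0.25 0.91
side5.npz nip -0.625 -0.25 0.8
side5.npz nutFL -1.0 0.25 0.94
side5.npz footL 0.0 0.25 0.99
side5.npz footR 0.125 -0.125 0.98
side5.npz rack 0.0 0.0 0.95
```

View pics/zz2.png

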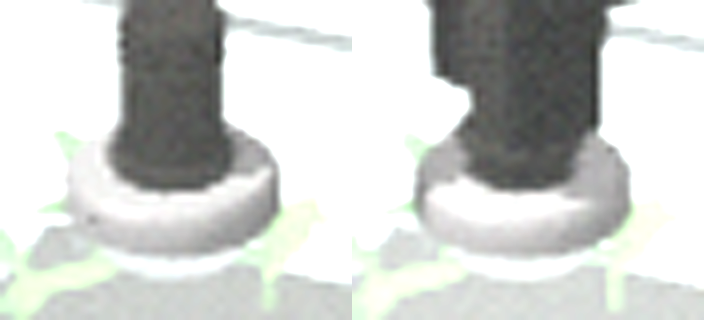

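The dark edge is now the bare mouth of the port, with the shoulder clearly above it. The bung has risen about 6 mm and the chamber has moved less than 1 px, so I'll continue.

Emit:
play_rows:
  plan:
    - [[-0.05,-0.31,0,0,0,0.9],[-0.1,-0.31,0,0,0,0.9],[-0.18,0.0,0,0,0,0.0],[-0.22,0.31,0,0,0,-0.9],[-0.22,0.31,0,0,0,-0.9]]

```text
time_s: 7.02
tcp_pos: [0.5387, -0.0098, 0.1222]
ee_rot: [[0.039, -0.243, -0.969], [0.155, -0.957, 0.246], [-0.987, -0.16, -0.0]]
wrist_force: [-1.7, 1.9, -4.5]
gripper_width: 0.263
```

Emit:
play_rows:
  plan:
    - [[-0.05,-0.32,0,0,0,0.9],[-0.02,-0.63,0,0,0,1.8],[-0.04,-0.63,0,0,0,1.8],[-0.18,-0.35,0,0,0,0.9],[-0.24,-0.04,0,0,0,0]]

```text
time_s: 7.65
tcp_pos: [0.5391, -0.0073, 0.1245]
ee_rot: [[0.041, -0.235, -0.971], [0.158, -0.958, 0.239], [-0.987, -0.164, -0.002]]
wrist_force: [-0.8, -3.5, -7.6]
gripper_width: 0.266
```

Emit:
play_rows:
  plan:
    - [[-0.02,-0.32,0,0,0,0.9],[-0.0,-0.63,0,0,0,1.8],[-0.02,-0.63,0,0,0,1.8],[-0.16,-0.35,0,0,0,0.9],[-0.22,-0.04,0,0,0,0]]

```text
time_s: 8.28
tcp_pos: [0.539, -0.0072, 0.1267]
ee_rot: [[0.042, -0.236, -0.971], [0.16, -0.958, 0.239], [-0.986, -0.166, -0.002]]
wrist_force: [-2.1, -4.0, -7.8]
gripper_width: 0.268
```

Emit:
play_rows:
  plan:
    - [[-0.05,-0.32,0,0,0,0.9],[-0.0,-0.63,0,0,0,1.8],[-0.05,-0.34,0,0,0,0.9],[-0.05,-0.34,0,0,0,0.9]]

```text
time_s: 8.78
tcp_pos: [0.5395, -0.0049, 0.1279]
ee_rot: [[0.003, -0.243, -0.97], [0.007, -0.97, 0.243], [-1.0, -0.007, -0.001]]
wrist_force: [-1.5, 2.8, -4.2]
gripper_width: 0.267
```

```bash
python3 look.py side side6 240 170 400 310; python3 shift.py side6.npz | grep -v potbg
```

```text
8.825 [ 0.5396 -0.0048  0.1278] [-2.   2.5 -2.3] 0.268
side6.npz nutL -0.25 0.25 0.93
side6.npz nutR 0.0 -0.625 0.97
side6.npz nutFR -1.0 -0.625 0.92
side6.npz nip -1.125 -0.5 0.8
side6.npz nutFL -1.375 0.0 0.96
side6.npz footL -0.125 0.125 0.99
side6.npz footR 0.125 -0.625 0.97
side6.npz rack 0.0 0.0 0.95
```

View pics/side6.png

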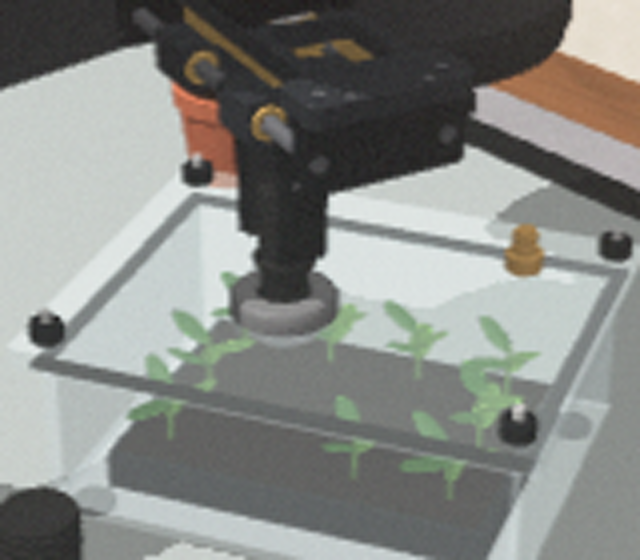

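Emit:
play_rows:
  plan:
    - [[-0.05,-0.37,0,0,0,0.9],[-0.12,-0.37,0,0,0,0.9],[-0.2,0.0,0,0,0,0.0],[-0.26,0.37,0,0,0,-0.9],[-0.3,0.37,0,0,0,-0.9]]

```text
time_s: 9.45
tcp_pos: [0.5409, -0.0105, 0.1329]
ee_rot: [[0.046, -0.241, -0.969], [0.155, -0.957, 0.245], [-0.987, -0.162, -0.006]]
wrist_force: [0.9, 0.2, -0.6]
gripper_width: 0.262
```

Emit:
play_rows:
  plan:
    - [[-0.08,-0.4,0,0,0,0.9],[-0.08,-0.74,0,0,0,1.8],[-0.2,-0.4,0,0,0,0.9],[-0.2,-0.4,0,0,0,0.9]]

```text
time_s: 9.95
tcp_pos: [0.5409, -0.0047, 0.1347]
ee_rot: [[0.004, -0.241, -0.971], [0.002, -0.971, 0.241], [-1.0, -0.003, -0.004]]
wrist_force: [1.2, -0.8, -0.5]
gripper_width: 0.265
```

```bash
python3 look.py side side7 240 170 400 310; python3 shift.py side7.npz | grep -v potbg
```

```text
10.0 [ 0.5407 -0.005   0.1344] [-0.4  0.2  0.7] 0.267
side7.npz nutL 0.125 0.625 0.92
side7.npz nutR 0.875 -0.5 0.95
side7.npz nutFR -0.75 -0.5 0.91
side7.npz nip -0.875 -0.5 0.79
side7.npz nutFL -1.25 0.25 0.98
side7.npz footL 0.125 0.375 0.98
side7.npz footR 1.0 -0.375 0.98
side7.npz rack 0.0 0.0 0.95
```

View pics/side7.png

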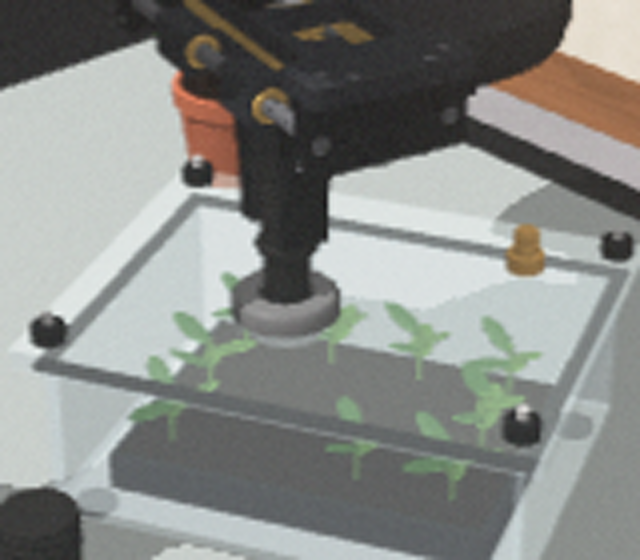

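Forces are near zero, so the plug is out of the lobes. I'll lift it clear.

Emit:
play_rows:
  plan:
    - [[-0.6,0,0,0,0,0],[-1.5,0,0,0,0,0],[-4,0,0,0,0,0],[-7,0,0,0,0,0],[-7,0,0,0,0,0]]

```text
time_s: 10.62
tcp_pos: [0.5415, -0.005, 0.2065]
ee_rot: [[0.007, -0.24, -0.971], [0.001, -0.971, 0.24], [-1.0, -0.002, -0.006]]
wrist_force: [0.4, 0.1, -1.3]
gripper_width: 0.27
```

```bash
python3 look.py side side8 240 130 400 310; python3 shift.py side8.npz | grep -v potbg; python3 -c "
from h import *
go(.437,.275,.2)
go(.437,.275,.036)"
```

```text
10.675 [ 0.5402 -0.005   0.2046] [ 0.2  0.5 -0.4] 0.267
side8.npz nutL 0.125 0.625 0.92
side8.npz nutR 0.875 -0.5 0.95
side8.npz nutFR -0.75 -0.5 0.9
side8.npz nip -0.75 -0.5 0.92
side8.npz nutFL -1.125 0.25 0.98
side8.npz footL 0.125 0.375 0.98
side8.npz footR 1.0 -0.375 0.98
side8.npz rack 0.0 0.0 0.95
t 10.68 tcp [ 0.5402 -0.005   0.2046] F [ 0.2  0.5 -0.4] w 0.267 shift cm [  0.45 -24.7   16.75]
t 10.68 tcp [ 0.5402 -0.005   0.2046] F [ 0.2  0.5 -0.4] w 0.267 shift cm [ 16.85 -24.68  16.8 ]
```

View pics/side8.png

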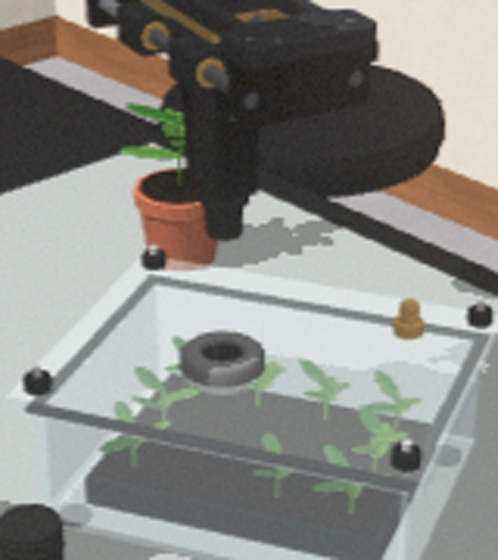

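The port is empty, the bung is in hand and the chamber has moved less than about 2 mm. Next stop is the tray.

Emit:
play_rows:
  plan:
    - [[0,-24.7,16.8,0,0,0],[0,-24.7,16.8,0,0,0],[0,-24.7,16.8,0,0,0],[0,-24.7,16.8,0,0,0],[0,-24.7,16.8,0,0,0]]

```text
time_s: 11.3
tcp_pos: [0.4343, 0.2765, 0.2023]
ee_rot: [[-0.001, -0.239, -0.971], [-0.001, -0.971, 0.239], [-1.0, 0.002, 0.001]]
wrist_force: [0.9, 0.2, 0.3]
gripper_width: 0.263
```

Emit:
play_rows:
  plan:
    - [[5,0,0,0,0,0],[10,0,0,0,0,0],[14,0,0,0,0,0],[15.5,0,0,0,0,0],[15.5,0,0,0,0,0]]

```text
time_s: 11.92
tcp_pos: [0.4357, 0.2744, 0.0476]
ee_rot: [[-0.001, -0.24, -0.971], [-0.002, -0.971, 0.24], [-1.0, 0.002, 0.001]]
wrist_force: [-0.0, -0.0, -0.2]
gripper_width: 0.266
```

```bash
python3 look.py side side9 110 170 310 320; python3 -c "
from h import *
go(.437,.275,.034)"
```

```text
11.975 [0.4364 0.2752 0.0488] [-0.8 -0.8 -0.2] 0.268
t 11.97 tcp [0.4364 0.2752 0.0488] F [-0.8 -0.8 -0.2] w 0.268 shift cm [ 1.48  0.01 -0.06]
```

View pics/side9.png

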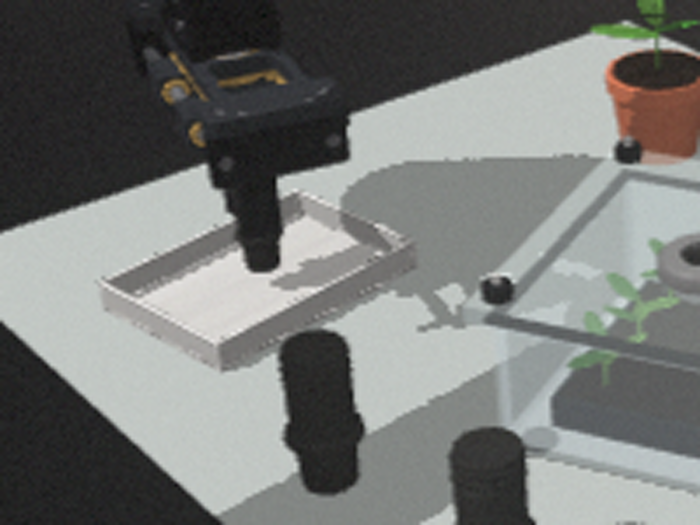

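The bung hangs over the middle of the tray, so I'll lower it and watch for contact.

Emit:
play_rows:
  plan:
    - [[0.6,0,0,0,0,0],[1.0,0,0,0,0,0],[1.3,0,0,0,0,0],[1.3,0,0,0,0,0]]

```text
time_s: 12.48
tcp_pos: [0.4359, 0.2748, 0.0353]
ee_rot: [[-0.0, -0.24, -0.971], [-0.0, -0.971, 0.24], [-1.0, 0.0, 0.0]]
wrist_force: [0.5, -0.3, 0.4]
gripper_width: 0.271
```

Emit:
play_rows:
  plan:
    - [[0.1,0,0,0,0,0],[0.2,0,0,0,0,0],[0.2,0,0,0,0,0]]

```text
time_s: 12.85
tcp_pos: [0.4359, 0.2748, 0.0333]
ee_rot: [[-0.0, -0.24, -0.971], [-0.0, -0.971, 0.24], [-1.0, 0.0, 0.0]]
wrist_force: [0.4, -0.4, -0.3]
gripper_width: 0.269
```

Emit:
play_rows:
  plan:
    - [[0.05,0,0,0,0,0],[0.05,0,0,0,0,0],[0.05,0,0,0,0,0],[0.05,0,0,0,0,0],[0.05,0,0,0,0,0]]
  hand: 0.65

```text
time_s: 13.48
tcp_pos: [0.436, 0.2749, 0.0329]
ee_rot: [[0.0, -0.24, -0.971], [0.0, -0.971, 0.24], [-1.0, -0.0, -0.0]]
wrist_force: [0.2, 0.1, 0.1]
gripper_width: 0.638
```

Emit:
play_rows:
  plan:
    - [[-1,0,0,0,0,0],[-4,0,0,0,0,0],[-9,0,0,0,0,0],[-15,0,0,0,0,0],[-16,0,0,0,0,0]]

```text
time_s: 14.1
tcp_pos: [0.4379, 0.2767, 0.1985]
ee_rot: [[0.008, -0.24, -0.971], [0.008, -0.971, 0.24], [-1.0, -0.009, -0.006]]
wrist_force: [-0.2, 0.1, 0.4]
gripper_width: 0.649
```

```bash
python3 look.py side side10 110 170 310 320; python3 look.py top top10 150 150 520 345; python3 -c "
from h import *
go(.437,-.291,.19)
a=np.load('top10.npz');P=pts('top',a['d'])
m=(P[...,2]>.115)&(P[...,1]<-.23)&(P[...,1]>-.36); print('probe cap',P[m].mean(0),m.sum(),P[m].min(0),P[m].max(0))
g=cv2.GaussianBlur(a['p'],(3,3),0).max(2)
"
```

```text
14.15 [0.4373 0.2761 0.1974] [0.3 0.5 0.5] 0.65
14.2 [0.4363 0.2754 0.1949] [ 0.3  1.1 -0.2] 0.648
t 14.2 tcp [0.4363 0.2754 0.1949] F [ 0.3  1.1 -0.2] w 0.648 shift cm [  0.3   54.96 -13.68]
probe cap [ 0.43666739 -0.28957311  0.12492786] 149 [ 0.42459834 -0.30383721  0.1159306 ] [ 0.4490473  -0.27732341  0.13179745]
```

View pics/side10.png

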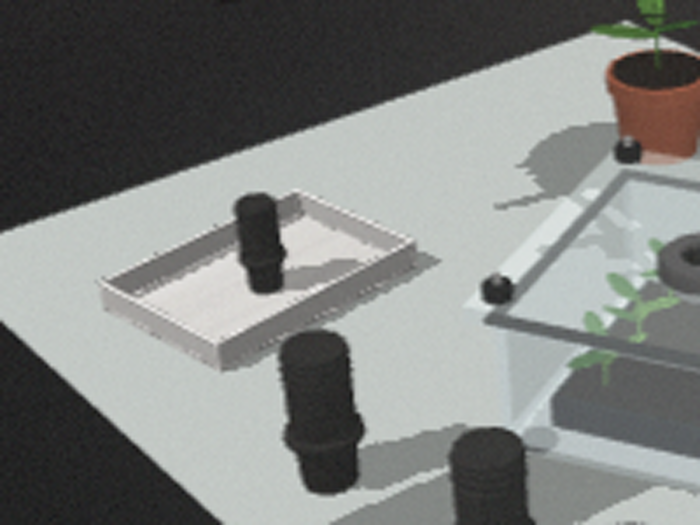

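View pics/top10.png

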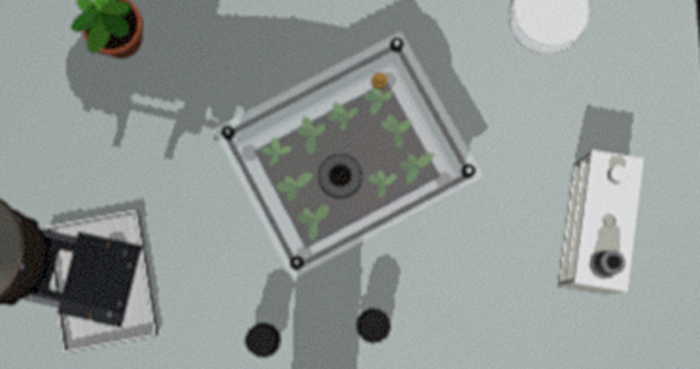

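The bung stands upright in the tray. The port is unobstructed from above at (340,175) of the crop, so I'll measure it precisely.

```bash
python3 - <<'E'
from h import *
T=np.load("top10.npz")['p']; g=cv2.GaussianBlur(T,(3,3),0).max(2)
x0,y0=315,226;c=g[y0:y0+34,x0:x0+32]; print(c)
cv2.imwrite("pics/port.png",cv2.resize(T[220:265,305:355],None,fx=12,fy=12,interpolation=cv2.INTER_CUBIC))
S=np.load("side10.npz")['p'];cv2.imwrite("pics/portS.png",cv2.resize(S[225:260,285:340],None,fx=12,fy=12,interpolation=cv2.INTER_CUBIC))
E
```

```text
[[125 117 105 ... 101 101 101]
 [125 117 105 ... 101 102 101]
 [124 115 104 ... 102 102 102]
 ...
 [100 100  99 ... 102 102 102]
 [100  99  99 ... 102 102 102]
 [ 99  99 101 ... 102 102 101]]
```

View pics/port.png

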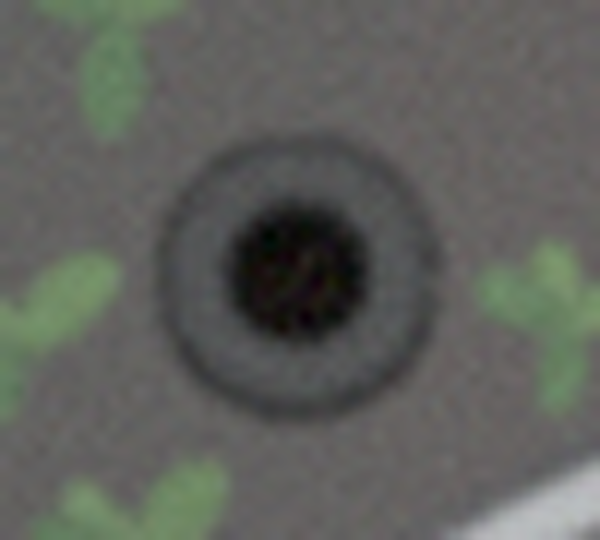

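View pics/portS.png

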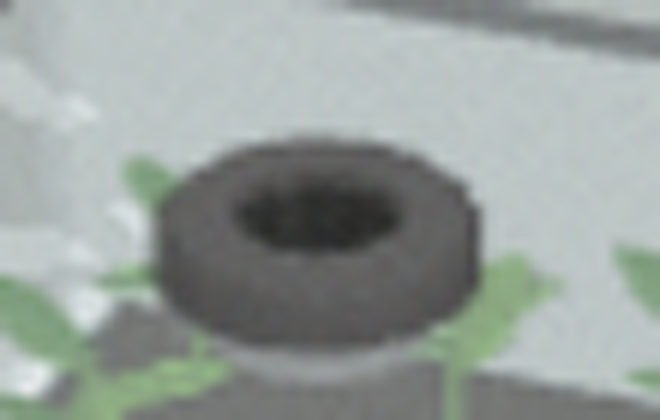

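Emit:
play_rows:
  plan:
    - [[0,55,-13.7,0,0,0],[0,55,-13.7,0,0,0],[0,55,-13.7,0,0,0],[0,55,-13.7,0,0,0],[0,55,-13.7,0,0,0]]

```text
time_s: 14.82
tcp_pos: [0.4349, -0.0397, 0.1915]
ee_rot: [[-0.003, -0.24, -0.971], [-0.001, -0.971, 0.24], [-1.0, 0.001, 0.003]]
wrist_force: [1.2, 0.3, 0.3]
gripper_width: 0.648
```

```bash
python3 -c "
from h import *
go(.4367,-.290,.19)
T=np.load('top10.npz')['p'];S=np.load('side10.npz')['p']
for n,I,(x0,y0,x1,y1),th in(('top',T,(315,226,345,258),45),('side',S,(300,234,324,252),60)):
    g=cv2.GaussianBlur(I,(3,3),0).max(2)[y0:y1,x0:x1]; m=g<th; v,u=np.nonzero(m); print(n,u.mean()+x0,v.mean()+y0,m.sum(),np.ptp(u)+1,np.ptp(v)+1, plane(n,(u.mean()+x0,v.mean()+y0),.104))
"
```

```text
t 14.82 tcp [ 0.4349 -0.0397  0.1915] F [1.2 0.3 0.3] w 0.648 shift cm [ 0.16 24.26 -6.18]
top 329.2291666666667 242.22916666666666 96 11 11 [ 0.53962967 -0.00434261  0.104     ]
side 311.2432432432432 242.6216216216216 37 11 4 [ 0.53646808 -0.01232024  0.104     ]
```

Emit:
play_rows:
  plan:
    - [[0,24.3,-6.2,0,0,0],[0,24.3,-6.2,0,0,0],[0,24.3,-6.2,0,0,0],[0,24.3,-6.2,0,0,0],[0.5,24.3,-6.2,0,0,0]]

```text
time_s: 15.45
tcp_pos: [0.4367, -0.2917, 0.1856]
ee_rot: [[-0.003, -0.247, -0.969], [0.001, -0.969, 0.247], [-1.0, -0.0, 0.004]]
wrist_force: [-0.3, 0.1, 0.0]
gripper_width: 0.647
```

```bash
python3 look.py side side11 330 250 500 420; python3 -c "
from h import *
go(.4367,-.290,.098); s=r.sense(); print(proj('side',s['tcp_pos']),proj('side',[.4367,-.29,.126]),s['ee_rot'])"
```

```text
15.5 [ 0.4361 -0.2896  0.1847] [-0.   0.1 -1.5] 0.647
t 15.5 tcp [ 0.4361 -0.2896  0.1847] F [-0.   0.1 -1.5] w 0.647 shift cm [ 8.67  0.04 -0.12]
[399.54676433 295.56619355] [396.50902394 332.2044926 ] [[-0.00528934 -0.24491755 -0.96952948]
 [ 0.00242989 -0.96954333  0.24490779]
 [-0.99998306 -0.00106045  0.00572337]]
```

View pics/side11.png

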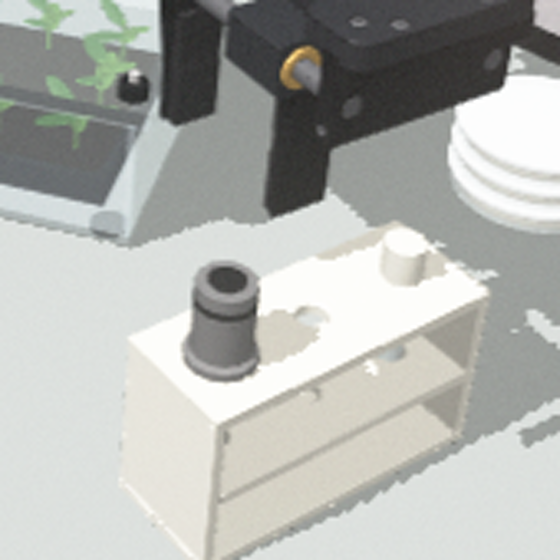

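Emit:
play_rows:
  plan:
    - [[3,0,-0.05,0,0,0],[6,0,-0.05,0,0,0],[8,0,-0.05,0,0,0],[8.6,0,-0.05,0,0,0],[8.6,0,-0.05,0,0,0]]

```text
time_s: 16.12
tcp_pos: [0.4385, -0.2877, 0.1016]
ee_rot: [[-0.001, -0.239, -0.971], [0.0, -0.971, 0.239], [-1.0, 0.0, 0.001]]
wrist_force: [0.5, 0.4, 0.2]
gripper_width: 0.648
```

```bash
python3 look.py side side12 330 250 500 420; python3 -c "
from h import *
go(.4367,-.290,.098)"
```

```text
16.175 [ 0.439  -0.288   0.1023] [ 0.7 -0.6  0.1] 0.647
t 16.18 tcp [ 0.439  -0.288   0.1023] F [ 0.7 -0.6  0.1] w 0.647 shift cm [0.43 0.25 0.18]
```

View pics/side12.png

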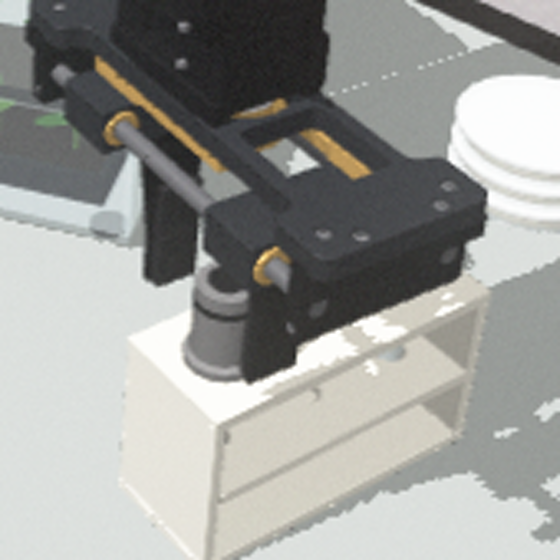

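Emit:
play_rows:
  plan:
    - [[0.35,0.2,0.15,0,0,0],[0.35,0.2,0.15,0,0,0],[0.35,0.2,0.15,0,0,0]]

```text
time_s: 16.55
tcp_pos: [0.4367, -0.2903, 0.0987]
ee_rot: [[0.001, -0.241, -0.971], [-0.0, -0.971, 0.241], [-1.0, 0.0, -0.001]]
wrist_force: [0.0, 0.0, 0.8]
gripper_width: 0.649
```

Emit:
play_rows:
  plan:
    - [[0,0,0,0,0,0],[0,0,0,0,0,0],[0,0,0,0,0,0],[0,0,0,0,0,0],[0,0,0,0,0,0]]
  hand: 0

```text
time_s: 17.18
tcp_pos: [0.4366, -0.2907, 0.0986]
ee_rot: [[-0.0, -0.24, -0.971], [-0.001, -0.971, 0.24], [-1.0, 0.001, -0.0]]
wrist_force: [-0.9, -3.6, 0.6]
gripper_width: 0.292
```

Emit:
play_rows:
  plan:
    - [[0,0,0,0,0,0],[0,0,0,0,0,0]]

```text
time_s: 17.42
tcp_pos: [0.4367, -0.2906, 0.0986]
ee_rot: [[0.0, -0.24, -0.971], [-0.001, -0.971, 0.24], [-1.0, 0.001, -0.0]]
wrist_force: [-1.1, -5.2, 0.8]
gripper_width: 0.29
```

Emit:
play_rows:
  plan:
    - [[-1,0,0,0,0,0],[-4,0,0,0,0,0],[-8,0,0,0,0,0],[-12,0,0,0,0,0],[-12.5,0,0,0,0,0]]

```text
time_s: 18.05
tcp_pos: [0.4382, -0.2899, 0.2261]
ee_rot: [[0.006, -0.24, -0.971], [-0.001, -0.971, 0.24], [-1.0, -0.001, -0.006]]
wrist_force: [0.4, -0.2, -0.7]
gripper_width: 0.291
```

```bash
python3 look.py side side13 330 220 500 420; python3 -c "
from h import *
go(.5397,-.0045,.22)"
```

```text
18.1 [ 0.4374 -0.2896  0.2248] [ 0.7 -0.3 -1.1] 0.289
t 18.1 tcp [ 0.4374 -0.2896  0.2248] F [ 0.7 -0.3 -1.1] w 0.289 shift cm [  0.53 -30.13  -3.08]
```

View pics/side13.png

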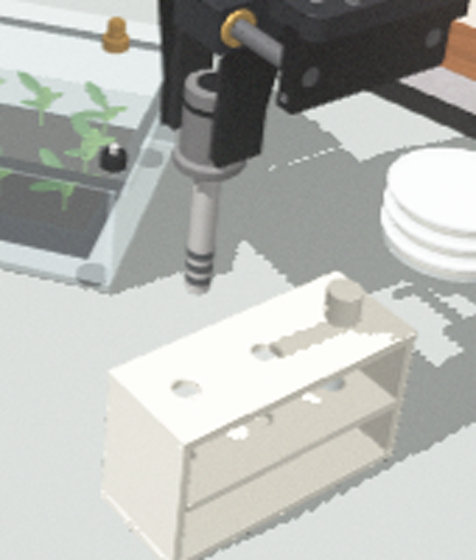

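The probe is out and hanging upright, and the tube is undisturbed. I'll move to the port.

Emit:
play_rows:
  plan:
    - [[0,-30.1,-3.1,0,0,0],[0,-30.1,-3.1,0,0,0],[0,-30.1,-3.1,0,0,0],[0,-30.1,-3.1,0,0,0],[0,-30.1,-3.1,0,0,0]]

```text
time_s: 18.73
tcp_pos: [0.5384, -0.0027, 0.2213]
ee_rot: [[-0.004, -0.24, -0.971], [0.0, -0.971, 0.24], [-1.0, 0.001, 0.004]]
wrist_force: [0.5, 0.2, -1.2]
gripper_width: 0.292
```

Emit:
play_rows:
  plan:
    - [[0,0,0,0,0,0],[0,0,0,0,0,0],[0,0,0,0,0,0]]

```text
time_s: 19.1
tcp_pos: [0.5383, -0.0063, 0.2227]
ee_rot: [[-0.002, -0.242, -0.97], [-0.0, -0.97, 0.242], [-1.0, 0.001, 0.002]]
wrist_force: [0.2, -0.3, -0.4]
gripper_width: 0.292
```

```bash
python3 look.py side side14 270 150 360 270; python3 look.py top top14 290 200 370 280; python3 -c "
from h import *
go(.5397,-.0045,.19)
s=r.sense(); X=s['tcp_pos']+s['ee_rot'][:,0]*.0826; print('tip nominal',X); print(proj('side',X),proj('top',X))"
```

```text
19.15 [ 0.5385 -0.0064  0.223 ] [ 0.7  0.4 -0. ] 0.289
19.2 [ 0.5387 -0.0064  0.2232] [-0.5 -0.7 -1.5] 0.291
t 19.2 tcp [ 0.5387 -0.0064  0.2232] F [-0.5 -0.7 -1.5] w 0.291 shift cm [ 3.32 -0.21 -0.06]
tip nominal [ 0.53861917 -0.00642013  0.14057169]
[309.78347861 222.84845613] [330.37446623 239.82569237]
```

View pics/side14.png

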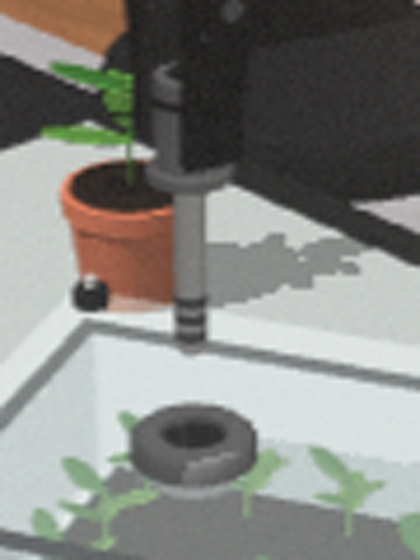

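View pics/top14.png

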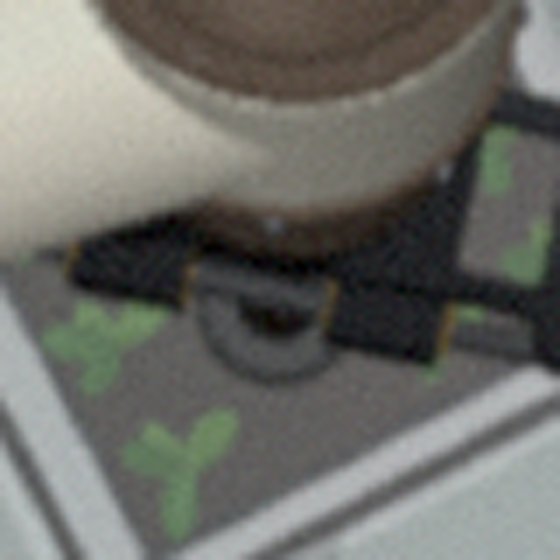

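The side view has the shaft at column 310.9 against the hole at 311.7, about 1 mm left. I'll correct for that and lower to just above the rim.

Emit:
play_rows:
  plan:
    - [[0,-0.18,-0.11,0,0,0],[1,-0.18,-0.11,0,0,0],[2,-0.18,-0.11,0,0,0],[2.9,-0.18,-0.11,0,0,0],[2.9,-0.18,-0.11,0,0,0]]

```text
time_s: 19.82
tcp_pos: [0.54, -0.004, 0.1931]
ee_rot: [[-0.003, -0.24, -0.971], [-0.001, -0.971, 0.24], [-1.0, 0.001, 0.002]]
wrist_force: [-0.1, 0.1, -0.6]
gripper_width: 0.292
```

Emit:
play_rows:
  plan:
    - [[0,0,0,0,0,0],[0,0,0,0,0,0]]

```text
time_s: 20.08
tcp_pos: [0.5409, -0.0038, 0.1948]
ee_rot: [[0.001, -0.24, -0.971], [0.0, -0.971, 0.24], [-1.0, -0.0, -0.001]]
wrist_force: [-0.1, -0.8, -0.8]
gripper_width: 0.289
```

```bash
python3 look.py side side15 280 190 340 260; python3 -c "
from h import *
go(.5400,-.0046,.186)"; python3 shift.py side15.npz | grep -v potbg
```

```text
20.125 [ 0.5408 -0.0038  0.1947] [ 0.3 -0.4  0.2] 0.287
t 20.12 tcp [ 0.5408 -0.0038  0.1947] F [ 0.3 -0.4  0.2] w 0.287 shift cm [0.87 0.09 0.06]
side15.npz nutL 0.125 0.625 0.92
side15.npz nutR 0.875 -0.5 0.95
side15.npz nutFR -0.625 -0.5 0.87
side15.npz nip -0.75 -0.5 0.92
side15.npz nutFL -1.125 0.25 0.98
side15.npz footL 0.125 0.375 0.98
side15.npz footR 1.0 -0.375 0.98
side15.npz rack 0.0 0.0 0.95
```

View pics/side15.png

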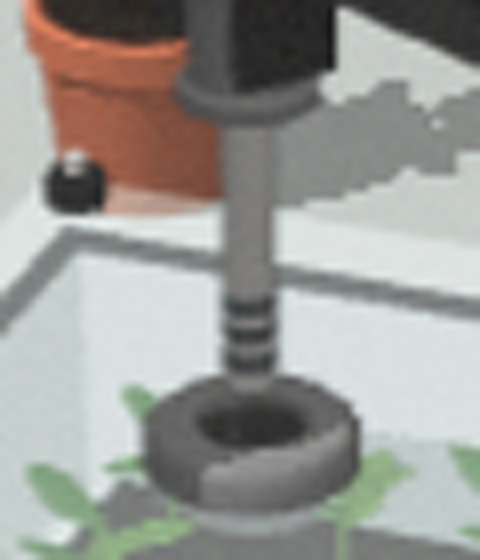

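Emit:
play_rows:
  plan:
    - [[0.3,0.1,0.08,0,0,0],[0.7,0.1,0.08,0,0,0],[1.2,0.1,0.08,0,0,0],[1.7,0.1,0.08,0,0,0],[1.8,0.1,0.08,0,0,0]]

```text
time_s: 20.75
tcp_pos: [0.5393, -0.0047, 0.1757]
ee_rot: [[-0.001, -0.24, -0.971], [-0.0, -0.971, 0.24], [-1.0, 0.001, 0.001]]
wrist_force: [0.8, -0.3, -1.2]
gripper_width: 0.288
```

Emit:
play_rows:
  plan:
    - [[0.3,0,0,0,0,0],[0.7,0,0,0,0,0],[1.0,0,0,0,0,0]]

```text
time_s: 21.12
tcp_pos: [0.5395, -0.0047, 0.1661]
ee_rot: [[-0.0, -0.241, -0.971], [0.0, -0.971, 0.241], [-1.0, 0.0, 0.0]]
wrist_force: [-0.3, 0.4, -1.4]
gripper_width: 0.292
```

```bash
python3 look.py side side16 280 190 340 260; python3 -c "
from h import *
go(.5397,-.0044,.1166)"; python3 shift.py side16.npz | grep -v potbg
```

```text
21.175 [ 0.5393 -0.0047  0.1657] [-0.2  0.2 -1.2] 0.291
t 21.18 tcp [ 0.5393 -0.0047  0.1657] F [-0.2  0.2 -1.2] w 0.291 shift cm [ 4.91 -0.04 -0.04]
side16.npz nutL 0.125 0.625 0.93
side16.npz nutR 1.0 -0.5 0.95
side16.npz nutFR -0.625 -0.5 0.88
side16.npz nip -0.875 -0.5 0.86
side16.npz nutFL -1.125 0.25 0.98
side16.npz footL 0.125 0.375 0.98
side16.npz footR 1.0 -0.375 0.98
side16.npz rack 0.0 0.0 0.95
```

View pics/side16.png

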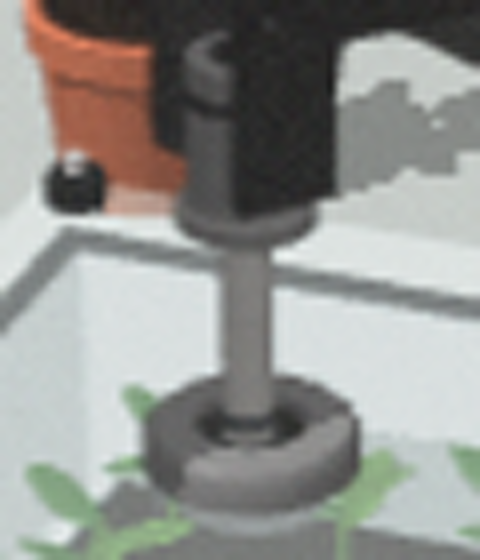

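The shaft has gone into the port with no reaction force, so I'll keep going down.

Emit:
play_rows:
  plan:
    - [[0.9,0,0,0,0,0],[1.8,0,0,0,0,0],[2.8,0,0,0,0,0],[3.7,0,0,0,0,0],[4.2,0,0,0,0,0]]

```text
time_s: 21.8
tcp_pos: [0.5393, -0.0048, 0.1235]
ee_rot: [[-0.001, -0.24, -0.971], [-0.0, -0.971, 0.24], [-1.0, 0.001, 0.001]]
wrist_force: [0.2, 0.6, -1.2]
gripper_width: 0.29
```

Emit:
play_rows:
  plan:
    - [[0.2,0,0,0,0,0],[0.4,0,0,0,0,0],[0.6,0,0,0,0,0]]

```text
time_s: 22.18
tcp_pos: [0.5398, -0.0046, 0.1185]
ee_rot: [[0.001, -0.24, -0.971], [0.0, -0.971, 0.24], [-1.0, -0.0, -0.001]]
wrist_force: [0.4, 0.2, -0.8]
gripper_width: 0.286
```

```bash
python3 look.py side side17 280 190 340 260; python3 -c "
from h import *
go(.5397,-.0044,.1166)"; python3 shift.py side17.npz | grep -v potbg
```

```text
22.225 [ 0.5396 -0.0047  0.1182] [-0.6 -0.3 -1.8] 0.293
t 22.23 tcp [ 0.5396 -0.0047  0.1182] F [-0.6 -0.3 -1.8] w 0.293 shift cm [ 0.16 -0.03 -0.01]
side17.npz nutL 0.125 0.625 0.92
side17.npz nutR 1.0 -0.5 0.95
side17.npz nutFR -0.75 -0.5 0.91
side17.npz nip -0.75 -0.5 0.81
side17.npz nutFL -1.375 0.25 0.95
side17.npz footL 0.125 0.375 0.98
side17.npz footR 1.0 -0.375 0.98
side17.npz rack 0.0 0.0 0.95
```

View pics/side17.png

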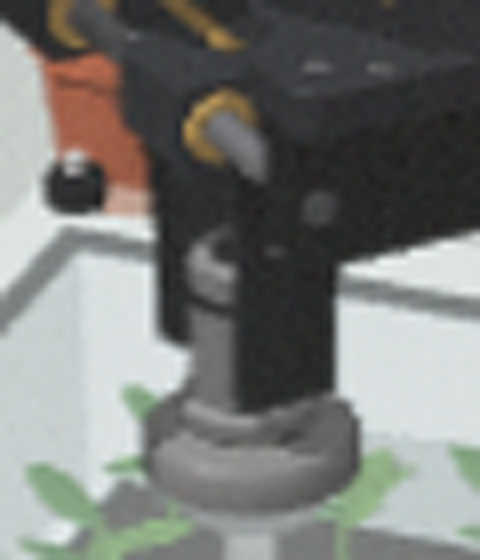

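Nearly seated. I'll push down gently until there is contact force.

Emit:
play_rows:
  plan:
    - [[0.1,0,0,0,0,0],[0.2,0,0,0,0,0],[0.2,0,0,0,0,0]]

```text
time_s: 22.6
tcp_pos: [0.5397, -0.0047, 0.1165]
ee_rot: [[0.0, -0.24, -0.971], [0.0, -0.971, 0.24], [-1.0, -0.0, -0.0]]
wrist_force: [0.0, -0.8, -0.1]
gripper_width: 0.289
```

Emit:
play_rows:
  plan:
    - [[0.05,0,0,0,0,0],[0.1,0,0,0,0,0],[0.1,0,0,0,0,0]]

```text
time_s: 22.98
tcp_pos: [0.5398, -0.0047, 0.1164]
ee_rot: [[0.001, -0.24, -0.971], [-0.0, -0.971, 0.24], [-1.0, 0.0, -0.001]]
wrist_force: [-1.8, 0.2, 6.4]
gripper_width: 0.29
```

Contact at +6.4 N with no further descent, so the flange is seated. I'll release and retreat.

Emit:
play_rows:
  plan:
    - [[-0.05,0,0,0,0,0],[-0.05,0,0,0,0,0],[-0.05,0,0,0,0,0],[-0.05,0,0,0,0,0],[-0.05,0,0,0,0,0]]
  hand: 0.7

```text
time_s: 23.6
tcp_pos: [0.5396, -0.0047, 0.1157]
ee_rot: [[-0.0, -0.24, -0.971], [-0.0, -0.971, 0.24], [-1.0, 0.0, 0.0]]
wrist_force: [0.4, -0.1, -0.3]
gripper_width: 0.684
```

Emit:
play_rows:
  plan:
    - [[-0.5,0,0,0,0,0],[-2,0,0,0,0,0],[-5,0,0,0,0,0],[-9,0,0,0,0,0],[-10,0,0,0,0,0]]

```text
time_s: 24.22
tcp_pos: [0.5414, -0.0044, 0.2201]
ee_rot: [[0.007, -0.24, -0.971], [0.001, -0.971, 0.24], [-1.0, -0.003, -0.007]]
wrist_force: [-0.1, 0.3, -0.5]
gripper_width: 0.699
```

Emit:
play_rows:
  plan:
    - [[-2,-15,15,0,0,0],[-2,-15,15,0,0,0],[-2,-15,15,0,0,0],[-2,-15,15,0,0,0],[-2,-15,15,0,0,0]]

```text
time_s: 24.85
tcp_pos: [0.4292, 0.1782, 0.2363]
ee_rot: [[0.0, -0.237, -0.971], [0.001, -0.971, 0.237], [-1.0, -0.001, -0.0]]
wrist_force: [0.7, -0.6, 0.3]
gripper_width: 0.7
```

```bash
python3 look.py side side18 120 150 540 430; python3 look.py top top18 120 110 530 350;python3 shift.py side18.npz | grep -v potbg; python3 -c "
import cv2,numpy as np
p=np.load('side18.npz')['p'][200:270,280:340];cv2.imwrite('pics/zf.png',cv2.resize(p,None,fx=8,fy=8,interpolation=2))
from h import *
P=pts('top',np.load('top18.npz')['d']); m=(P[...,2]>.115)&(abs(P[...,0]-.54)<.03)&(abs(P[...,1])<.03);print(P[m].mean(0),np.percentile(P[m][:,2],[10,50,90]))"
```

```text
24.9 [0.4296 0.1774 0.2361] [ 0.9 -0.4 -0.5] 0.701
24.95 [0.4299 0.1768 0.2359] [ 0.8 -0.1 -0.2] 0.701
side18.npz nutL 0.125 0.625 0.92
side18.npz nutR 1.0 -0.625 0.93
side18.npz nutFR -0.75 -0.5 0.87
side18.npz nip -0.75 -0.375 0.78
side18.npz nutFL -1.125 0.25 0.98
side18.npz footL -0.125 0.125 0.92
side18.npz footR 1.0 -0.375 0.98
side18.npz rack 0.0 0.0 0.96
[ 0.53860121 -0.00381936  0.14148522] [0.13416053 0.14350954 0.14600913]
```

View pics/side18.png

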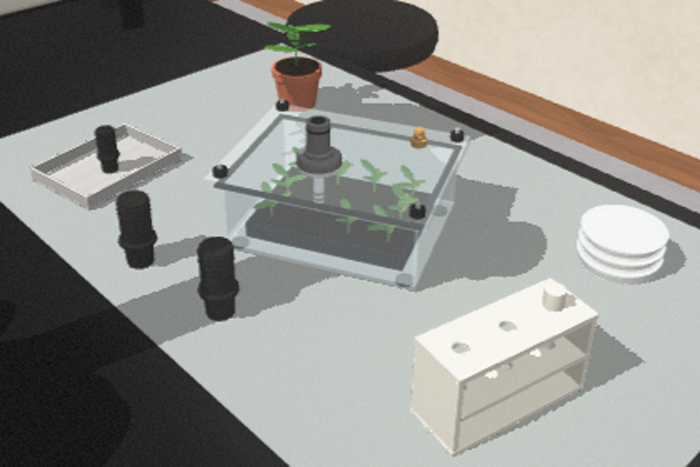

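View pics/zf.png

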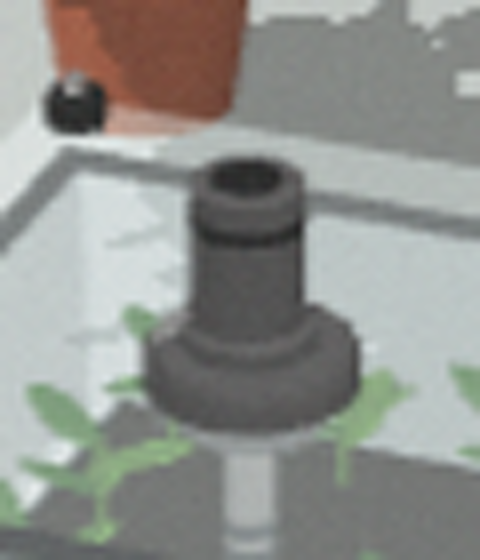

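View pics/top18.png

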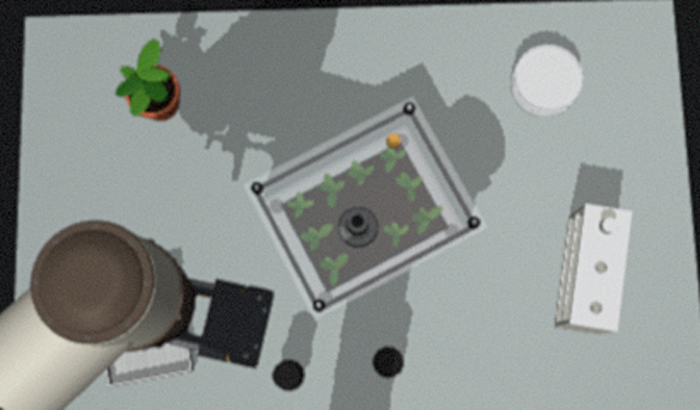

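```bash
python3 -c "
from station import r
print(r.finish_job())"
```

```text
the job is handed in; nothing more can be done
None
```

The job is done and was handed in at about 25 s, well under the 72 s limit. The bung is in the steel tray and the gas probe is seated in the port.

- **Bung:** I rocked it 8 to 9 degrees each way while drawing it out, with an upward pull of at most about 9 N at the readings. It now stands upright in the tray.
- **Chamber:** It stayed standing throughout but crept slightly. The side camera shows up to about 1.2 px, roughly 2 mm, with a small turn.
- **Probe:** It entered the port with no sign of resistance. At the bottom it met +6.4 N and went no lower. After release its cap top measured 143.5 mm above the bench, against 144 mm expected when fully seated, and it looks upright.
- **Bystanders:** The tube, dishes, pot and decoy bungs look unmoved in the last pictures.
- **Disagreement between cameras:** The side camera read about 1.6 px to the right of the top camera and arm pose. I aimed by the top camera and arm pose and checked alignment in side pictures.

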